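# Press an end cap home with the jig's locking clamp

## Task

The white housing in the sloping jig has its end cap still standing proud. Swing the locking clamp's moving handle in towards the fixed handle until the clamp snaps over centre and stays locked by itself with the cap pressed fully home, and leave it locked on for three seconds so that the bond takes. Then flick the release lever between the handles so that the clamp springs fully open, leaving the housing in its nest with the cap home, and the things lying on the bench undisturbed.

Things in the scene. Friction and masses are not known exactly. Their poses are not given: they have to be found in the camera images.
- clamp_plate: Black jig plate on a stand fixed to the bench, sloping 30 deg up and away from the robot; a steel locking C-clamp lies bolted flat on it. Frame used below, in mm: origin on the plate's face, x along the clamp from jaws to handle ends (to the robot's right), y straight up the slope, z square out of the plate. Face: x -130..215, y -75..250, z = 0. The clamp's middle plane is z = 26
- fixed_handle_end (a point): Free end of the clamp's fixed handle, at (164, 0, 26) of clamp_plate: the lower of the two bars, along y = 0, 16 mm wide, z 15..37, from x = -8 to 146, ending in a screw knob of radius 9 mm. It does not move
- light_bar (a point): Middle of the jig's light bar, 20 x 14 mm, along x above the plate's upper edge at y = 234, z = 121..135 of clamp_plate, on 12 mm posts at x = -118 and 203. Fixed. It blocks a gripper held upright above the open handle; one held square to the plate clears it
- handle_end (a point): Middle of the moving handle (the upper bar, 14 mm thick, z 16..36, 175 mm long), 14 mm before its free end. Open: at (148, 140, 26) of clamp_plate, bar rising at 35 deg to +x. Locked: at (172, 65, 26), bar at 5 deg; nearly straight path between. Push it down the slope from its upper side, up to about 12 N; let go before the lock, it springs open
- lever_tail (a point): Point on the release lever's tail, 13 mm before its tip: a steel strip 4 mm thick across y, z 17..35, between the handles, reaching 20 mm past the moving handle's end. Clamp locked: at (193, 40, 26) of clamp_plate, moving handle 17 mm above it up the slope, free space below it. Push it 10 to 20 mm up the slope (about 4 N) and the handle springs open with it. Clamp open: (179, 129, 26)
- clamp_handle (a joint): Turn of the moving handle on the jaw, rad: 0 fully open, about 0.62 on dead centre, about 0.69 locked against its stop, where it stays shut by itself
- release_lever (a joint): Turn of the release lever in the moving handle, rad: 0 at rest (its spring returns it), grows as the tail is pushed towards the moving handle, 0.20 at its stop; the clamp lets go on the way there
- cap (a joint): How far the end cap stands proud of the housing, m: 4 to 6 mm at the start, 0 fully home. It slides down the slope onto the housing, pressed by the clamp's rubber foot, and stays where it is pushed
- housing_mid (a point): Centre of the white plastic housing, 56 x 50 x 36 mm (x, y, z of clamp_plate), loose in a low nest at (-75, -11, 18) of clamp_plate against the fixed jaw; its white end cap, 8 mm thick, is on its upper side, under the moving jaw's foot. It need not be touched
- tape_roll: Roll of brown tape lying flat on the bench, 90 mm wide, 48 mm tall; leave alone. Origin under its centre
- pencil: Yellow pencil lying on the bench, 160 mm long, 8 mm thick; leave alone
- done_a: Finished white housing on the bench, 56 x 58 x 36 mm; leave alone. Origin under its centre
- done_b: Another finished white housing, the same; leave alone. Origin under its centre
Things that resemble listed ones, but are neither listed nor needed, are in the scene too. What is shaped like the part that bears cap but green, pink or turquoise is not meant.

How it is judged (in metres and radians):
On the way, in this order (a step that is already met when the one before it is completed fails the run):
1. the clamp is locked over centre (handle_end within 5 mm of its locked place: y below 70 mm in clamp_plate) with the cap home (less than 1.5 mm proud) for 2.8 s (y of handle_end in the frame of clamp_plate below 0.07 m and value of joint cap below 0.0015 m), for 2.8 s.
2. the release lever is pushed (past 0.05 rad) while the handle is still shut (handle_end's y below 85 mm in clamp_plate) (value of joint release_lever above 0.05 rad and y of handle_end in the frame of clamp_plate below 0.085 m).
At the end, for the whole second after the job is handed in: The clamp stands fully open (handle_end's y above 130 mm in clamp_plate) with its release lever back at rest (below 0.03 rad), the end cap is home (less than 1.5 mm proud) and the housing lies in its nest (within 6 mm of where it lay) (y of handle_end in the frame of clamp_plate above 0.13 m and value of joint release_lever below 0.03 rad and value of joint cap below 0.0015 m and distance of housing_mid from where it was at the start of the episode below 0.006 m); the robot touches nothing.
It fails at once if the tape roll on the bench is moved by more than 20 mm (distance of tape_roll from where it was at the start of the episode above 0.02 m).
It fails at once if the pencil on the bench is moved by more than 20 mm (distance of pencil from where it was at the start of the episode above 0.02 m).
It fails at once if the first finished housing on the bench is moved by more than 20 mm (distance of done_a from where it was at the start of the episode above 0.02 m).
It fails at once if the second finished housing on the bench is moved by more than 20 mm (distance of done_b from where it was at the start of the episode above 0.02 m).
It fails at once if the housing is shifted in its nest by more than 10 mm (distance of housing_mid from where it was at the start of the episode above 0.01 m).
It also fails if it takes over 40 s, if anything falls off the work surface, if the arm or the gripper's body presses on something with over 40 N, if the wrist force passes 120 N, or if a joint passes its speed limit or range.

## Robot

A 6-joint arm with a two-finger parallel gripper is mounted at the origin on the work surface. World frame = base frame: x ahead of the robot, y to its left, z up, the work surface at z = 0. Lengths are in mm, angles in rad, forces in N, time in s.
With the tool pointing down it reaches from about 350 to 775 mm from the base axis. Payload 7.3 kg.
Tool frame: the origin (TCP) lies midway between the tips of the shut fingers; the grasp point (between the pads) lies bot.tcp_to_grasp behind it (bot.tcp_to_grasp is the distance from the TCP to the grasp point, in mm); z points along the fingers, y is the direction in which the jaws open and shut (so a half turn about z gives the same grasp; the last joint's range is limited). The gripper opens to 92 mm and grips with 3 to 60 N. Pads are 19 mm wide; open, the fingers measure 130 mm over their backs; the gripper's body (75 mm by 190 mm) begins 47 mm behind the grasp point.
Start: joints at [1.178, 0.342, 1.524, -0, 1.275, -0.146], TCP at [128.244, 509.119, 192.241] pointing down, gripper open.
Joint ranges: [-2.53, 2.53], [-0.77, 2.02], [0.04, 2.7], [-1, 4.14], [0.28, 2.66], [-3.11, 3.11]. Speed limits (rad/s): [2.57, 2.57, 3.14, 3.14, 3.14, 3.14].

## Interface

Orientations are given as [roll, pitch, yaw] about the fixed x, y, z axes, in that order (R = Rz(yaw) Ry(pitch) Rx(roll)).
In Python, from plant import bot gives the robot as it stands.
- The arm moves only by the shell command python3 -m inch 'ROWS'. ROWS is JSON, one flat list of numbers, 7 for each row, row after row: the shift along the world's x, y, z in cm, then the turn, a rotation vector about the world's x, y, z in degrees, then the gripper command: -1 is shut, 1 is fully open, values between are in proportion. In form: [tx, ty, tz, ax, ay, az, fingers, tx, ty, tz, ax, ay, az, fingers, ...]. A call has exactly 5 rows; each row is the pose to reach, as a shift and turn from the pose measured when the call began; what a row does not reach only later rows make up. A row lasts 1/10 s, in which the tool goes at most 50 mm and 8.59 degrees, less where a joint would pass 70% of its speed; a pose out of reach is approached as far as the arm can. A call with a gripper value outside its range is refused whole. The fingers move at their own pace and stop on an object; the grip force is fixed at half the most. Time passes only in rows, so rows that repeat a pose let the fingers close, or fill a call up. It gives the time, the measured TCP pose, the force and the opening at its end, in the units of the state.
- bot.get_obs(): the state, without advancing time (a new reading comes with each control period).
- bot.capture(name): name is "scene" or "top" or "wrist"; returns the picture (400x640x3 uint8, red, green, blue); there is no depth.
- bot.calibration(name): a dict with "fx", "fy", "cx", "cy" (pixels), "k1" (the pictures are not rectified: a ray, as slopes to the right and down, at radius r is drawn at 1 + k1 r^2 times it, then the intrinsics apply), "cam_to_world" (4x4, takes a point from camera to world coordinates). Camera axes: x right, y down, z forward; pixel columns grow to the right and rows downward; lengths in mm; the calibration is good to about 2 mm. A picture is of the moment at which its call begins: read the wrist's pose just before it. calibration takes no time and is no camera call; for the wrist camera it gives the pose at the moment of the call.
- bot.close_job(): hands the job in, once; it reports no verdict.
The state is a dict: "time": time; "joint_positions": joint angles; "dq": joint speeds; "tau": joint torques, N m; "tool_pos": TCP position; "tcp_rot": TCP orientation; "contact_force": force on the tool from outside, world axes, zero at the start; "moment": the same for the moment, N m; "grip_width": finger opening in mm.
Only numpy, scipy, OpenCV 4.12 (cv2) and the standard library are available. Lean on these libraries where they do the work, as an engineer would, in place of code of your own. Each camera call takes 0.05 s, during which the arm holds its last target.

## Working session

There is one attempt and no reset: what is moved stays moved. The work goes in short steps, Python scripts to look and compute and a shell command to move; the robot and the scene stay as the last step left them, time stands still between calls to the robot, and variables do not carry over. Pictures are saved under pics/ and viewed, and the job is handed in when it is done.

```bash
ls; mkdir -p pics; python3 - <<'E'
from plant import bot
import cv2
for n in ("scene","top"):
    c=bot.calibration(n); print(n,c)
    cv2.imwrite(f"pics/{n}0.png",bot.capture(n)[:,:,::-1])
print(bot.get_obs(), bot.tcp_to_grasp)
E
```

```text
pics
scene {'fx': 518.9189864826092, 'fy': 518.9189864826092, 'cx': 321.7117711589723, 'cy': 201.7506706664559, 'k1': -0.02455019916503581, 'cam_to_world': array([[-8.37735062e-01,  4.65647623e-01, -2.85258229e-01,
         9.57148127e+02],
       [ 5.45872159e-01,  6.99778175e-01, -4.60797236e-01,
         6.16222285e+02],
       [-1.49516541e-02, -5.41740526e-01, -8.40412786e-01,
         1.44011385e+03],
       [ 0.00000000e+00,  0.00000000e+00,  0.00000000e+00,
         1.00000000e+00]])}
top {'fx': 416.06656632809353, 'fy': 416.06656632809353, 'cx': 316.5307572238391, 'cy': 202.88611497752146, 'k1': 0.012570306946166981, 'cam_to_world': array([[-1.50499182e-03, -9.86146489e-01,  1.65869942e-01,
         3.81127218e+02],
       [-9.99765580e-01,  5.06644119e-03,  2.10503128e-02,
        -8.18962157e+01],
       [-2.15990623e-02, -1.65799379e-01, -9.85922941e-01,
         1.19123538e+03],
       [ 0.00000000e+00,  0.00000000e+00,  0.00000000e+00,
         1.00000000e+00]])}
{'time': 0.1, 'joint_positions': array([ 1.17801848e+00,  3.42617255e-01,  1.52487579e+00, -2.95051704e-05,
        1.27540272e+00, -1.46024472e-01]), 'dq': array([ 0.00045576, -0.00129882, -0.00164705, -0.00055253, -0.0005544 ,
        0.00140924]), 'tau': array([ 2.03183248e-03, -4.32007492e+01, -2.44692779e+01,  7.19808368e-02,
        5.25587308e-02, -5.27728321e-05]), 'tool_pos': array([128.08506782, 508.73469274, 191.64901882]), 'tcp_rot': array([-3.14029931e+00, -1.61694286e-04,  2.89484778e+00]), 'contact_force': array([0.33615885, 0.73180952, 0.30620416]), 'moment': array([0.00369097, 0.00989532, 0.0087796 ]), 'grip_width': 91.82985614359538} 18.8
```

View pics/scene0.png

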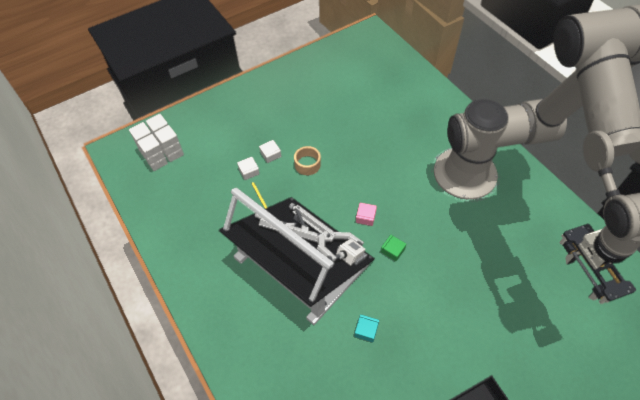

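View pics/top0.png

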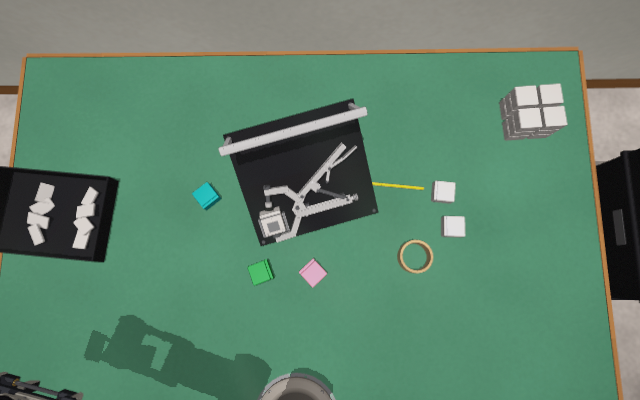

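```bash
python3 - <<'E'
import cv2
a=cv2.imread('pics/top0.png')[90:255,210:390]; cv2.imwrite('pics/topc.png',cv2.resize(a,None,fx=4,fy=3.6,interpolation=3)[:600] if 0 else cv2.resize(a,(648,594),interpolation=3))
a=cv2.imread('pics/scene0.png')[175:325,210:390]; cv2.imwrite('pics/scenec.png',cv2.resize(a,(720,600),interpolation=3))
E
```

```text
(no output)
```

View pics/topc.png

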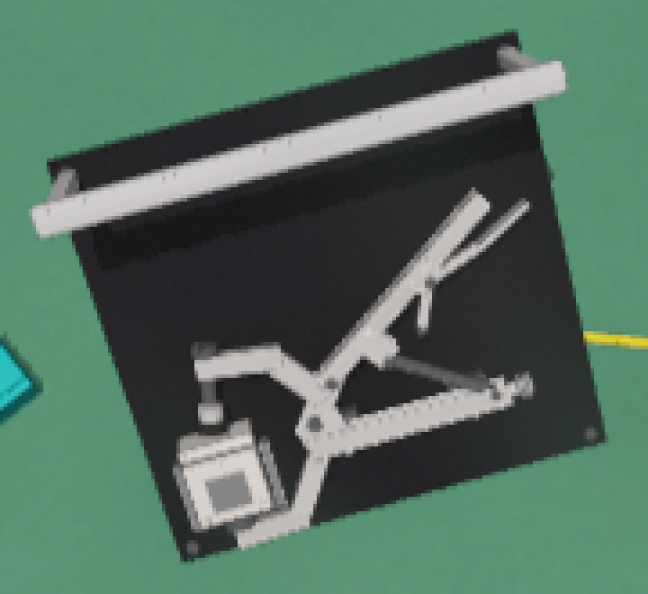

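View pics/scenec.png

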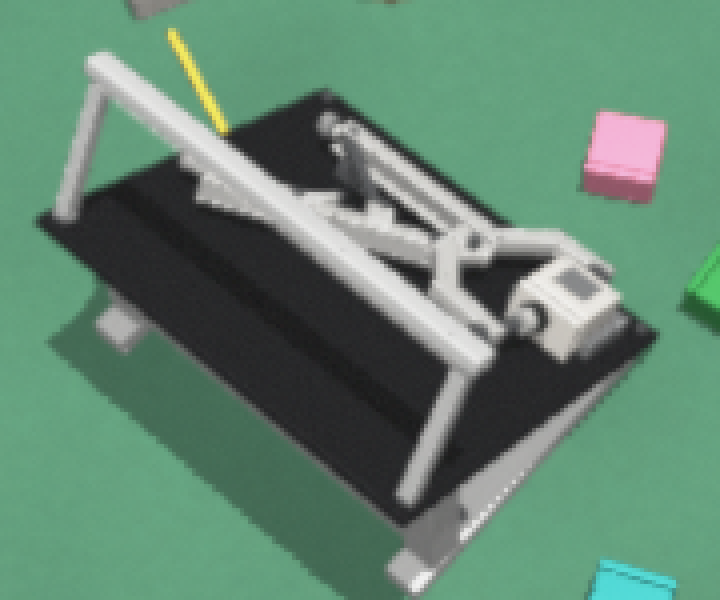

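```bash
cat > h.py <<'E'
import numpy as np, json
from scipy.spatial.transform import Rotation as R
from scipy.optimize import least_squares
from plant import bot
def proj(n,P,c=None):
    c=c or bot.calibration(n); T=np.linalg.inv(c['cam_to_world'])
    P=np.atleast_2d(P)@T[:3,:3].T+T[:3,3]; s=P[:,:2]/P[:,2:]
    s=s*(1+c['k1']*(s**2).sum(1,keepdims=True))
    return s*[c['fx'],c['fy']]+[c['cx'],c['cy']]
def Rp(yaw,tilt=np.pi/6):
    # plate x to robot's right; up-slope y away & up
    return R.from_euler('z',yaw-np.pi/2).as_matrix()@R.from_euler('x',tilt).as_matrix()
def plate():
    d=json.load(open('plate.json')); return np.array(d['t']),Rp(d['yaw'])
def w(p):
    t,M=plate(); return t+M@np.array(p,float)
E
python3 - <<'E'
from h import *
C=np.array([[-130,-75,0],[215,-75,0],[215,250,0],[-130,250,0]],float)
top=np.array([[183,560],[606,440],[518,33],[48,160]])/3.6+[210,90]-.36
sc=np.array([[658,335],[325,90],[40,222],[402,525]])/4+[210,175]-.37
ct,cs=bot.calibration('top'),bot.calibration('scene')
def f(p,full=True):
    P=C@Rp(p[3],p[4]).T+p[:3]
    return np.concatenate([(proj('top',P,ct)-top).ravel(),(proj('scene',P,cs)-sc).ravel()])
r=least_squares(f,[550,0,100,0,.52]); print(r.x,r.fun.round(1))
g=lambda p:f(np.r_[p,np.pi/6])
r=least_squares(g,[550,0,100,0]);print(r.x,r.fun.round(1))
json.dump(dict(t=list(r.x[:3]),yaw=r.x[3]),open('plate.json','w'))
for nm,p in dict(handle=(148,140,26),locked=(172,65,26),lev=(193,40,26),levopen=(179,129,26),knob=(164,0,35),bar=(42,234,135),hend=(159.5,148,36),levtip=(190,136,35)).items():
    W=w(p);print(nm,W.round(1),((proj('top',W,ct)[0]-[210,90])*3.6).round(),((proj('scene',W,cs)[0]-[210,175])*4).round())
E
```

```text
[ 5.54267205e+02 -7.04088072e+00  5.93986981e+01  2.74435910e-01
  5.18618043e-01] [ 0.1  0.6  0.3  0.5 -0.1 -0.5 -0.1  0.4  0.1  0.8  0.2  0.1 -1.1 -0.5
  0.2  0.3]
[ 5.54455036e+02 -6.97793441e+00  5.90478223e+01  2.74659317e-01] [ 0.1  0.5  0.2  0.3 -0.1 -0.5 -0.1  0.4  0.   0.9  0.1  0.3 -1.  -0.7
  0.3  0.1]
handle [ 698.8 -120.1  151.6] [467. 210.] [216. 194.]
locked [ 642.8 -160.8  114.1] [522. 298.] [260. 145.]
lev [ 627.6 -186.9  101.6] [556. 322.] [261. 120.]
levopen [ 698.  -152.5  146.1] [512. 213.] [196. 165.]
knob [ 582.1 -169.6   89.4] [532. 385.] [325. 116.]
bar [695.9 -10.7 293. ] [300. 149.] [281. 202.]
hend [ 703.8 -130.6  164.2] [483. 198.] [201. 178.]
levtip [ 702.5 -162.7  157.4] [527. 202.] [182. 150.]
```

```bash
cat >> h.py <<'E'
def Rt(sgn=-1,lean=0):
    t,M=plate(); zt=-M[:,2]; yt=sgn*M[:,0]
    B=np.c_[np.cross(yt,zt),yt,zt]
    return R.from_rotvec(M[:,0]*np.radians(lean)).as_matrix()@B
def rel(p,sgn=-1,lean=0):
    o=bot.get_obs(); R0=R.from_euler('xyz',o['tcp_rot'])
    d=(w(p)-o['tool_pos'])/10
    rv=(R.from_matrix(Rt(sgn,lean))*R0.inv()).as_rotvec(degrees=True)
    return d.round(2),rv.round(1)
def now():
    o=bot.get_obs();t,M=plate()
    print('t',o['time'],'plate',(M.T@(o['tool_pos']-t)).round(1),'F',(M.T@o['contact_force']).round(1),'w',round(o['grip_width'],1))
E
python3 - <<'E'
from h import *
t,M=plate();print(M.round(3),w((-118,234,135)).round())
c=bot.calibration('wrist');o=bot.get_obs();R0=R.from_euler('xyz',o['tcp_rot']).as_matrix()
print('cam in tool',R0.T@(c['cam_to_world'][:3,3]-o['tool_pos']))
for s in(-1,1):print(s,rel((132,100,120),s),Rt(s).round(2))
print(w((132,100,120)),o['time'])
E
```

```text
[[ 0.271  0.834 -0.481]
 [-0.963  0.235 -0.136]
 [ 0.     0.5    0.866]] [653. 143. 293.]
cam in tool [ 6.76210002e+01 -9.63599844e-02 -1.92830392e+02]
-1 (array([ 48.78, -63.55,   2.13]), array([  0.5, -30.3,  29.2])) [[-0.83 -0.27  0.48]
 [-0.23  0.96  0.14]
 [-0.5   0.   -0.87]]
1 (array([ 48.78, -63.55,   2.13]), array([  40.4,    0.5, -145.7])) [[ 0.83  0.27  0.48]
 [ 0.23 -0.96  0.14]
 [ 0.5   0.   -0.87]]
[ 615.86136426 -126.81514921  212.97087071] 0.1
```

```bash
python3 -m inch '[2.5,-3,2,0,-2,2,-1, 5,-6.5,4,0,-4,4,-1, 7.5,-10,6,0,-5,5,-1, 10,-13.5,8,0,-6,6,-1, 12.5,-17,10,0,-7,7,-1]'; python3 -m inch '[2.8,-3.7,1,0,-2,2,-1, 5.6,-7.4,2,0,-4,4,-1, 8.4,-11.1,2,0,-5,5,-1, 11.2,-14.8,2,0,-6,6,-1, 14,-18.5,2,0,-7,7,-1]'; python3 - <<'E'
from h import *
now();print(rel((132,100,130)))
E
```

```text
time: 0.6
tool_pos: [253.5, 337.1, 292.1]
tcp_rot: [3.121, 0.12, 3.017]
contact_force: [2.0, -0.1, 0.7]
grip_width: 56.6
time: 1.1
tool_pos: [394.0, 150.5, 312.2]
tcp_rot: [3.113, 0.243, 3.139]
contact_force: [0.3, -0.1, -0.1]
grip_width: 16.4
t 1.1 plate [-195.1   29.8  275.1] F [ 0.2  0.2 -0.3] w 16.4
(array([ 21.71, -27.87,  -9.06]), array([  0.7, -16.2,  15.2]))
```

```bash
python3 -m inch '[2.8,-3.7,0,0,-2,2,-1, 5.6,-7.4,0,0,-4,4,-1, 8.4,-11.1,0,0,-6,6,-1, 11.2,-14.8,-1,0,-8,8,-1, 14,-18.5,-2,0.5,-10,10,-1]';python3 - <<'E'
from h import *
now();print(rel((132,100,130)))
E
```

```text
time: 1.6
tool_pos: [534.7, -36.3, 292.2]
tcp_rot: [3.121, 0.42, -2.966]
contact_force: [0.3, 0.8, 0.3]
grip_width: 0.5
t 1.6 plate [ 22.9  93.2 215.4] F [-0.7  0.5 -0. ] w 0.5
(array([ 7.63, -9.19, -7.06]), array([ 0.3, -6. ,  5.1]))
```

```bash
python3 -m inch '[2.2,-3,-1.8,0.1,-2,1.7,-1, 4.6,-6,-3.6,0.2,-4,3.4,-1, 7.63,-9.19,-7.06,0.3,-6,5.1,-1, 7.63,-9.19,-7.06,0.3,-6,5.1,-1, 7.63,-9.19,-7.06,0.3,-6,5.1,-1]';python3 - <<'E'
from h import *
import cv2
now();print(rel((132,172,55)),rel((132,172,17)))
im=bot.capture('wrist');c=bot.calibration('wrist')
for nm,p in dict(hend=(159.5,148,36),locked=(172,65,26),knob=(164,0,26),levopen=(179,129,35)).items(): print(nm,proj('wrist',w(p),c).round())
cv2.imwrite('pics/w1.png',im[:,:,::-1])
E
```

```text
time: 2.1
tool_pos: [610.3, -128.7, 219.4]
tcp_rot: [3.137, 0.52, -2.871]
contact_force: [0.2, 0.2, 0.8]
grip_width: 0.6
t 2.1 plate [132.3  98.2 128.5] F [-0.2  0.7  0.6] w 0.6
(array([ 9.68,  2.76, -2.67]), array([-0.2, -0.3,  0.1])) (array([11.51,  3.27, -5.96]), array([-0.2, -0.3,  0.1]))
hend [[288. 238.]]
locked [[274. 154.]]
knob [[280.  83.]]
levopen [[268. 220.]]
```

View pics/w1.png

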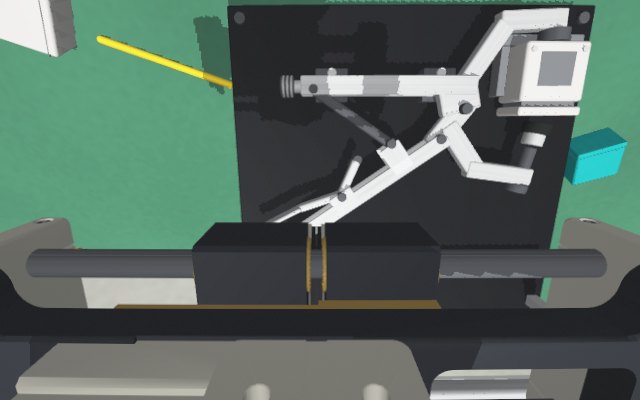

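```bash
python3 - <<'E'
from h import *
c=bot.calibration('wrist')
for p in [(215,-75,0),(-130,-75,0),(215,60,0),(164,0,26),(146,8,37),(146,-8,37),(207,139,35),(-47,-36,36)]: print(p,proj('wrist',w(p),c).round())
E
python3 -c "
import cv2
a=cv2.imread('pics/w1.png')[0:240,220:480];cv2.imwrite('pics/w1c.png',cv2.resize(a,None,fx=2.5,fy=2.5,interpolation=3))"
```

```text
(215, -75, 0) [[227.   2.]]
(-130, -75, 0) [[589.   3.]]
(215, 60, 0) [[236. 146.]]
(164, 0, 26) [[280.  83.]]
(146, 8, 37) [[299.  91.]]
(146, -8, 37) [[299.  72.]]
(207, 139, 35) [[240. 229.]]
(-47, -36, 36) [[522.  37.]]
```

View pics/w1c.png

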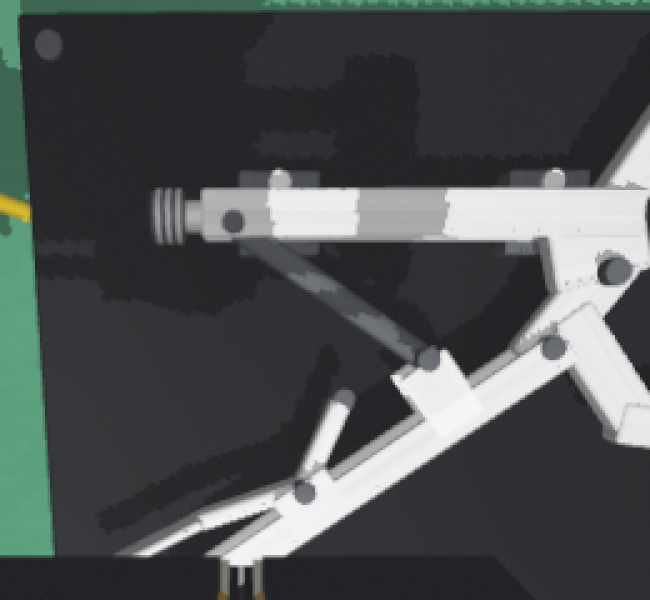

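```bash
python3 - <<'E'
from h import *
print(rel((132,100,60))[0],rel((132,170,55))[0],rel((132,170,18))[0])
E
```

```text
[ 3.41  0.92 -6.02] [ 9.48  2.64 -2.95] [11.27  3.14 -6.15]
```

```bash
python3 -m inch '[3.0,0.8,-3,-0.1,-0.1,0.1,-1, 6.0,1.6,-3.5,-0.2,-0.3,0.1,-1, 9.48,2.64,-2.95,-0.2,-0.3,0.1,-1, 9.48,2.64,-2.95,-0.2,-0.3,0.1,-1, 9.48,2.64,-2.95,-0.2,-0.3,0.1,-1]';python3 - <<'E'
from h import *
import cv2
now();print(rel((132,170,18)))
for n in('scene','top','wrist'): cv2.imwrite(f'pics/{n}2.png',bot.capture(n)[:,:,::-1])
a=cv2.imread('pics/scene2.png')[120:320,200:440];b=cv2.imread('pics/top2.png')[60:260,210:450]
import numpy as np
cv2.imwrite('pics/b2.png',np.hstack([cv2.resize(x,(400,333),interpolation=3) for x in(a,b)]))
E
```

```text
time: 2.65
tool_pos: [705.6, -99.6, 193.3]
tcp_rot: [-3.137, 0.527, -2.861]
contact_force: [-0.1, -0.6, -0.5]
grip_width: 0.2
t 2.65 plate [130.1 171.4  56.1] F [ 0.5 -0.5 -0.3] w 0.2
(array([ 1.77,  0.3 , -3.37]), array([ 0.2,  0.3, -0.2]))
```

View pics/b2.png

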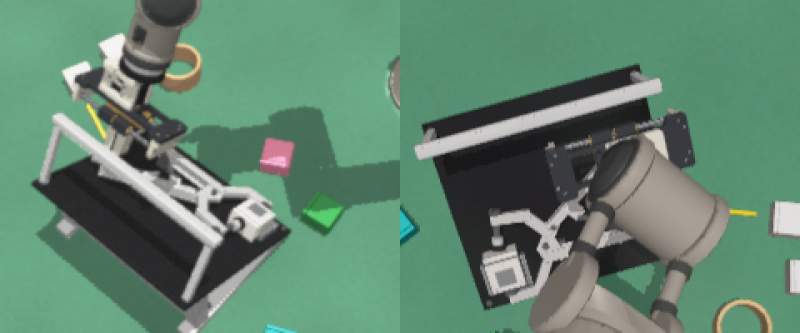

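View pics/wrist2.png

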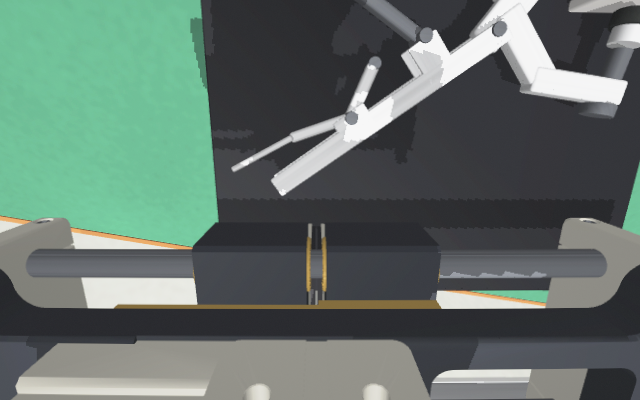

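```bash
python3 - <<'E'
from h import *
c=bot.calibration('wrist');o=bot.get_obs()
print(proj('wrist',o['tool_pos'],c))
for p in [(159.5,148,36),(163.5,142.3,36),(155.5,153.7,36),(190,136,35)]: print(p,proj('wrist',w(p),c).round())
E
```

```text
[[315.4475201  222.43957486]]
(159.5, 148, 36) [[276. 184.]]
(163.5, 142.3, 36) [[270. 176.]]
(155.5, 153.7, 36) [[282. 192.]]
(190, 136, 35) [[233. 167.]]
```

```bash
python3 -m inch '[0.6,0.1,-1.2,0,0,0,-1, 1.2,0.2,-2.4,0.1,0.2,-0.1,-1, 1.77,0.3,-3.37,0.2,0.3,-0.2,-1, 1.77,0.3,-3.37,0.2,0.3,-0.2,-1, 1.77,0.3,-3.37,0.2,0.3,-0.2,-1]';python3 - <<'E'
from h import *
now();print(rel((133,150,18)),rel((137,130,18)))
import cv2
cv2.imwrite('pics/w3.png',bot.capture('wrist')[100:240,150:480,::-1].repeat(2,0).repeat(2,1))
E
```

```text
time: 3.3
tool_pos: [722.2, -98.0, 157.9]
tcp_rot: [3.139, 0.521, -2.87]
contact_force: [-0.2, -0.4, 0.2]
grip_width: 0.1
t 3.3 plate [133.1 167.9  17.2] F [ 0.3 -0.2  0.3] w 0.1
(array([-1.54, -0.42, -0.83]), array([-0.1, -0.2,  0.1])) (array([-3.09, -1.28, -1.83]), array([-0.1, -0.2,  0.1]))
```

View pics/w3.png

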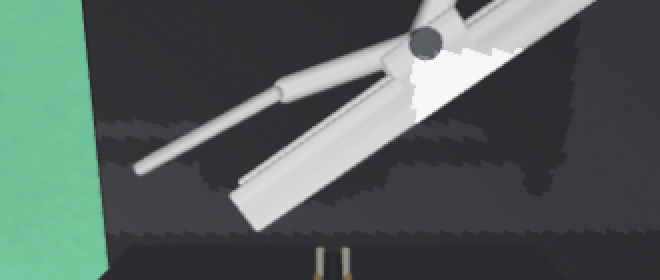

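```bash
python3 -m inch '[-0.42,-0.12,-0.25,0,0,0,-1, -0.84,-0.24,-0.5,0,0,0,-1, -1.25,-0.35,-0.75,0,0,0,-1, -1.67,-0.47,-1,0,0,0,-1, -2.08,-0.59,-1.25,0,0,0,-1]';python3 - <<'E'
from h import *
now()
E
```

```text
time: 3.85
tool_pos: [701.1, -104.2, 146.0]
tcp_rot: [3.14, 0.522, -2.87]
contact_force: [0.4, 0.8, -0.1]
grip_width: 0.5
t 3.85 plate [133.4 142.9  17.9] F [-0.7  0.5 -0.4] w 0.5
```

```bash
python3 - <<'E'
from h import *
import cv2
cv2.imwrite('pics/w4.png',bot.capture('wrist')[100:240,150:480,::-1].repeat(2,0).repeat(2,1))
now()
E
```

```text
t 3.9 plate [133.2 142.   17.7] F [ 0.5 -0.5 -1. ] w -0.0
```

View pics/w4.png

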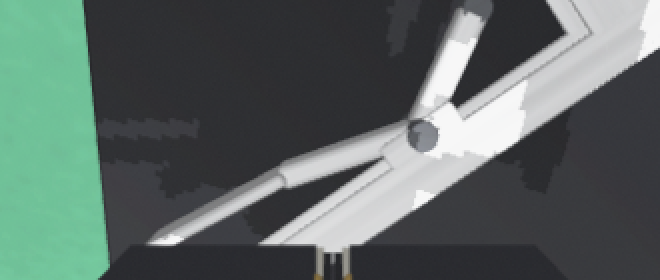

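```bash
python3 -m inch '[-0.2,-0.14,-0.15,0,0,0,-1, -0.5,-0.3,-0.35,0,0,0,-1, -0.75,-0.45,-0.5,0,0,0,-1, -1.0,-0.6,-0.65,0,0,0,-1, -1.2,-0.75,-0.8,0,0,0,-1]';python3 - <<'E'
from h import *
now()
import cv2
cv2.imwrite('pics/w5.png',bot.capture('wrist')[100:240,150:480,::-1].repeat(2,0).repeat(2,1))
E
```

```text
time: 4.4
tool_pos: [688.2, -111.9, 137.2]
tcp_rot: [3.139, 0.521, -2.87]
contact_force: [-0.4, 0.5, 0.1]
grip_width: 0.2
t 4.4 plate [137.3 126.   17.6] F [-0.6 -0.1  0.2] w 0.2
```

View pics/w5.png

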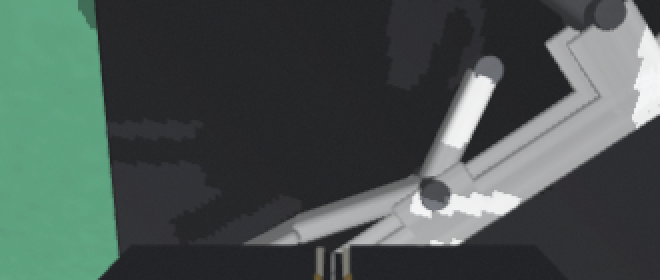

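```bash
python3 - <<'E'
from h import *
import cv2
c=bot.calibration('wrist');print(c['fx'],c['cx'],c['cy']);o=bot.get_obs();R0=R.from_euler('xyz',o['tcp_rot']).as_matrix()
print((R0.T@c['cam_to_world'][:3,:3]).round(3))
for z in(0,-20,-40,-66,-100): print(z,[proj('wrist',o['tool_pos']+R0@np.array([9.5,y,z]),c).round()[0] for y in(-19,0,19)])
print(proj('wrist',w((159.5,148,36)),c),proj('wrist',w((137,132,36)),c))
a=bot.capture('scene')[150:300,215:365,::-1];cv2.imwrite('pics/s5.png',cv2.resize(a,(600,600),interpolation=3))
now()
E
```

```text
305.63331383106646 315.9996486618508 196.70983627865675
[[-0.002 -0.969 -0.248]
 [ 1.    -0.002 -0.001]
 [ 0.    -0.248  0.969]]
0 [array([287., 209.]), array([315., 209.]), array([344., 209.])]
-20 [array([284., 218.]), array([315., 218.]), array([347., 218.])]
-40 [array([280., 230.]), array([315., 230.]), array([351., 230.])]
-66 [array([273., 251.]), array([315., 251.]), array([357., 251.])]
-100 [array([260., 292.]), array([315., 292.]), array([370., 292.])]
[[280.28516704 266.34973518]] [[316.03199227 242.38439256]]
t 4.5 plate [137.3 125.7  17.5] F [-0.3 -0.4  0.1] w 0.5
```

View pics/s5.png

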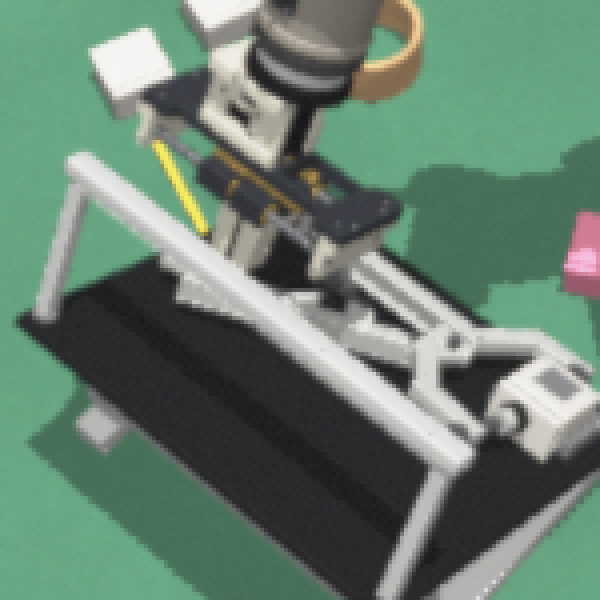

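```bash
python3 - <<'E'
from h import *
cs=bot.calibration('scene');o=bot.get_obs();R0=R.from_euler('xyz',o['tcp_rot']).as_matrix()
q=lambda W:((proj('scene',W,cs)[0]-[215,150])*4).round()
for z in(0,-20,-40): print(z,[q(o['tool_pos']+R0@np.array([x,y,z])) for x in (-9.5,9.5) for y in(-19,19)])
for p in [(159.5,148,36),(137,132,36),(137,124,36),(159.5,148,16)]:print(p,q(w(p)))
E
```

```text
0 [array([190., 294.]), array([227., 324.]), array([207., 286.]), array([244., 315.])]
-20 [array([197., 273.]), array([234., 303.]), array([214., 265.]), array([251., 294.])]
-40 [array([204., 251.]), array([242., 281.]), array([221., 244.]), array([259., 273.])]
(159.5, 148, 36) [181. 278.]
(137, 132, 36) [218. 288.]
(137, 124, 36) [225. 285.]
(159.5, 148, 16) [174. 299.]
```

```bash
python3 - <<'E'
import cv2,numpy as np
from h import *
n=bot.capture('scene')[:,:,::-1]
fs=[cv2.imread('pics/scene0.png'),cv2.imread('pics/scene2.png'),n]
cv2.imwrite('pics/cmp.png',np.hstack([cv2.resize(f[195:245,245:295],(260,260),interpolation=0) for f in fs]))
now()
E
```

```text
t 4.55 plate [137.3 126.1  17.5] F [ 0.8 -0.6 -0.3] w 0.6
```

View pics/cmp.png

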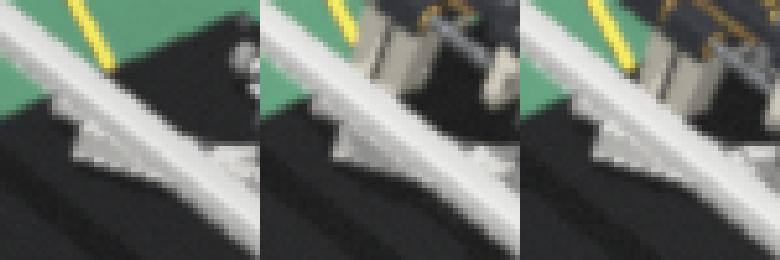

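```bash
python3 - <<'E'
import cv2,numpy as np
from h import *
n=bot.capture('wrist')[:,:,::-1]
cv2.imwrite('pics/w6.png',cv2.resize(np.clip(n[180:320,220:410]*1.8,0,255).astype('uint8'),None,fx=4,fy=4,interpolation=3))
print(proj('scene',w((130,171,56))))
E
```

```text
[[264.07131272 222.30600635]]
```

View pics/w6.png

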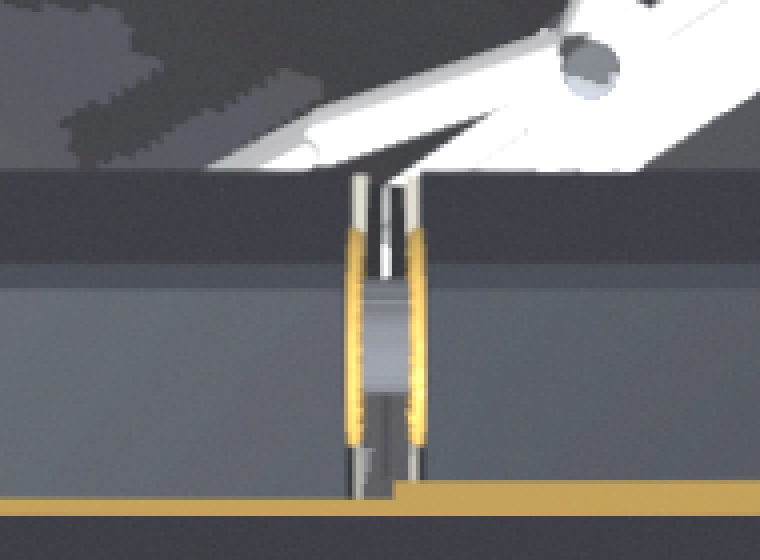

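```bash
python3 - <<'E'
from h import *
print(rel((132,169,18)))
E
```

```text
(array([3.4 , 1.5 , 2.17]), array([-0.1, -0.2,  0.1]))
```

```bash
python3 -m inch '[1,0.45,0.65,0,0,0,-1, 2,0.9,1.3,0,0,0,-1, 3,1.3,1.9,-0.1,-0.2,0.1,-1, 3.4,1.5,2.17,-0.1,-0.2,0.1,-1, 3.4,1.5,2.17,-0.1,-0.2,0.1,-1]';python3 - <<'E'
from h import *
now()
import cv2,numpy as np
n=bot.capture('scene')[:,:,::-1]
cv2.imwrite('pics/s7.png',cv2.resize(n[180:250,235:305],(700,700)[:2],interpolation=3)[:600])
print(rel((132,169,8)))
cs=bot.calibration('scene');o=bot.get_obs();R0=R.from_euler('xyz',o['tcp_rot']).as_matrix()
for z in(0,-20,-40,-66):print(z,((proj('scene',[o['tool_pos']+R0@np.array([0,y,z]) for y in(-19,19)],cs)-[235,180])*10).round().tolist())
E
```

```text
time: 5.1
tool_pos: [723.0, -96.4, 159.5]
tcp_rot: [-3.141, 0.525, -2.866]
contact_force: [-0.4, -0.6, -0.2]
grip_width: 0.5
t 5.1 plate [131.8 169.7  18. ] F [ 0.4 -0.6  0.1] w 0.5
(array([ 0.48,  0.11, -0.85]), array([ 0.,  0., -0.]))
0 [[209.0, 483.0], [304.0, 559.0]]
-20 [[227.0, 429.0], [323.0, 505.0]]
-40 [[245.0, 374.0], [341.0, 451.0]]
-66 [[268.0, 302.0], [366.0, 378.0]]
```

View pics/s7.png

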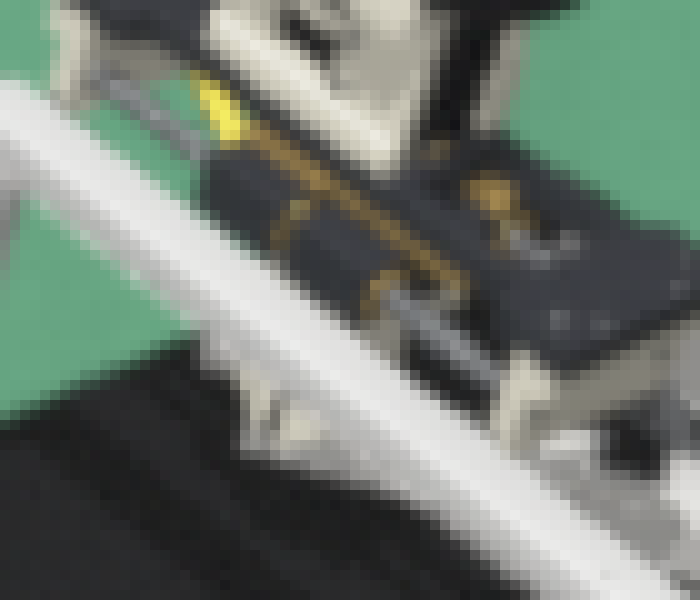

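```bash
python3 -m inch '[0.2,0.05,-0.35,0,0,0,-1, 0.4,0.1,-0.7,0,0,0,-1, 0.6,0.15,-1.05,0,0,0,-1, 0.8,0.2,-1.4,0,0,0,-1, 0.95,0.25,-1.7,0,0,0,-1]';python3 - <<'E'
from h import *
now()
import cv2,numpy as np
n=bot.capture('scene')[:,:,::-1]
cv2.imwrite('pics/s8.png',cv2.resize(n[190:250,235:305],(700,600),interpolation=3))
n=bot.capture('wrist')[:,:,::-1]
cv2.imwrite('pics/w8.png',cv2.resize(n[120:320,180:420],None,fx=3,fy=3,interpolation=3))
E
```

```text
time: 5.65
tool_pos: [732.0, -94.0, 141.3]
tcp_rot: [3.142, 0.524, -2.867]
contact_force: [0.4, 0.0, 0.7]
grip_width: 0.2
t 5.65 plate [131.9 168.7  -2.4] F [0.1 0.7 0.4] w 0.2
```

View pics/s8.png

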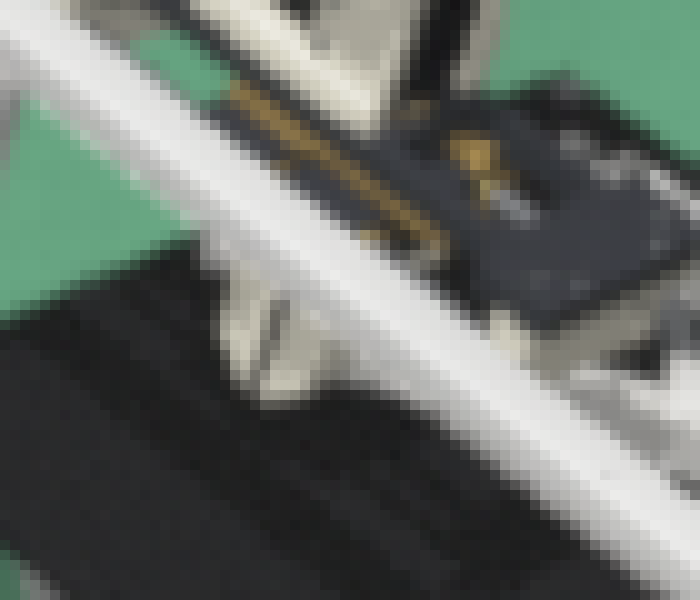

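View pics/w8.png

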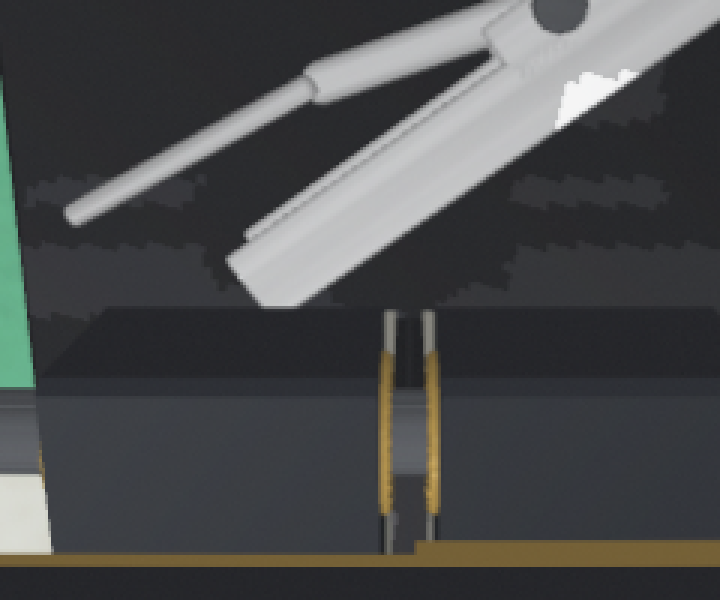

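```bash
python3 - <<'E'
from h import *
cs=bot.calibration('scene');c=bot.calibration('wrist')
for z in(-2,10,18,26,36):print(z,proj('scene',w((132,169,z)),cs).round(1),proj('scene',w((132,178,z)),cs).round(1))
print(proj('wrist',w((159.5,148,36)),c),proj('wrist',w((132,160,18)),c))
E
```

```text
-2 [[258.8 237.3]] [[256.7 238.3]]
10 [[259.9 234.1]] [[257.8 235.1]]
18 [[260.6 232. ]] [[258.5 233. ]]
26 [[261.3 229.8]] [[259.2 230.9]]
36 [[262.2 227.1]] [[260.1 228.2]]
[[262.77289945 209.86833788]] [[314.92724115 220.35778685]]
```

```bash
python3 -m inch '[0.05,0.01,-0.09,0,0,0,-1, 0.1,0.03,-0.17,0,0,0,-1, 0.15,0.04,-0.26,0,0,0,-1, 0.2,0.06,-0.35,0,0,0,-1, 0.24,0.07,-0.43,0,0,0,-1]';python3 - <<'E'
from h import *
now();print(rel((134,150,-7)))
E
```

```text
time: 6.25
tool_pos: [734.2, -93.2, 136.8]
tcp_rot: [3.141, 0.523, -2.867]
contact_force: [0.3, -0.3, -0.1]
grip_width: 0.6
t 6.25 plate [131.7 168.5  -7.5] F [ 0.4  0.1 -0.2] w 0.6
(array([-1.5 , -0.66, -0.88]), array([-0., -0., -0.]))
```

Now push downslope in small steps.

```bash
python3 -m inch '[-0.3,-0.13,-0.18,0,0,0,-1, -0.6,-0.26,-0.35,0,0,0,-1, -0.9,-0.4,-0.53,0,0,0,-1, -1.2,-0.53,-0.7,0,0,0,-1, -1.5,-0.66,-0.88,0,0,0,-1]';python3 - <<'E'
from h import *
now()
E
python3 -m inch '[-0.3,-0.2,-0.2,0,0,0,-1, -0.6,-0.4,-0.4,0,0,0,-1, -0.9,-0.6,-0.6,0,0,0,-1, -0.9,-0.6,-0.6,0,0,0,-1, -0.9,-0.6,-0.6,0,0,0,-1]';python3 - <<'E'
from h import *
now()
import cv2
n=bot.capture('wrist')[:,:,::-1]
cv2.imwrite('pics/w9.png',cv2.resize(n[70:270,180:420],None,fx=3,fy=3,interpolation=3))
E
```

```text
time: 6.75
tool_pos: [719.2, -100.0, 128.3]
tcp_rot: [-3.141, 0.524, -2.867]
contact_force: [1.9, 0.2, 1.5]
grip_width: 0.5
t 6.75 plate [134.2 150.1  -6.7] F [0.3 2.4 0.4] w 0.5
time: 7.25
tool_pos: [711.7, -106.2, 123.9]
tcp_rot: [-3.14, 0.527, -2.866]
contact_force: [6.3, 2.8, 3.7]
grip_width: 0.2
t 7.25 plate [138.2 140.2  -6. ] F [-1.   7.8 -0.2] w 0.2
```

View pics/w9.png

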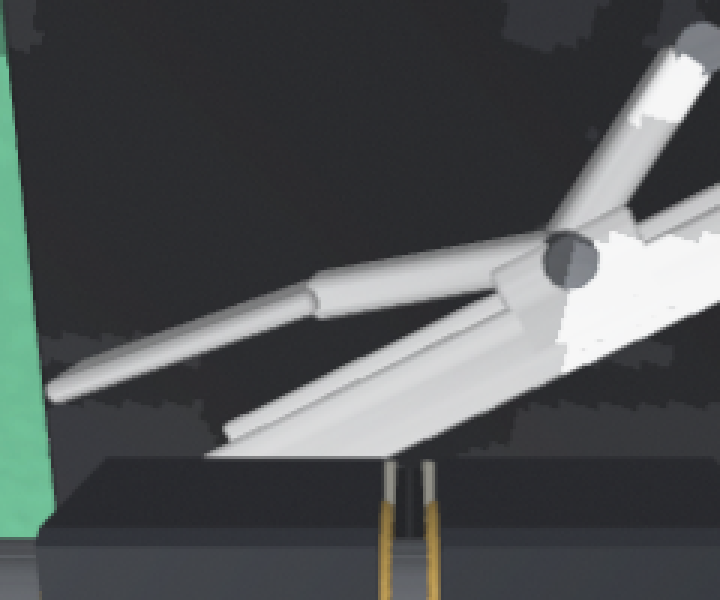

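```bash
python3 -m inch '[-0.3,-0.22,-0.2,0,0,0,-1, -0.6,-0.44,-0.4,0,0,0,-1, -0.9,-0.66,-0.6,0,0,0,-1, -1.2,-0.87,-0.8,0,0,0,-1, -1.5,-1.08,-1.0,0,0,0,-1]';python3 - <<'E'
from h import *
now()
E
python3 -m inch '[-0.3,-0.2,-0.2,0,0,0,-1, -0.6,-0.4,-0.4,0,0,0,-1, -0.9,-0.6,-0.6,0,0,0,-1, -1.2,-0.8,-0.8,0,0,0,-1, -1.5,-1.0,-1.0,0,0,0,-1]';python3 - <<'E'
from h import *
now()
import cv2
n=bot.capture('wrist')[:,:,::-1]
cv2.imwrite('pics/w10.png',cv2.resize(n[0:270,120:500],None,fx=2,fy=2,interpolation=3))
E
```

```text
time: 7.8
tool_pos: [697.8, -117.7, 115.2]
tcp_rot: [-3.137, 0.53, -2.866]
contact_force: [5.7, 0.4, 2.2]
grip_width: 0.7
t 7.8 plate [145.4 121.6  -5.4] F [ 1.1  6.  -0.9] w 0.7
time: 8.3
tool_pos: [682.6, -128.1, 105.1]
tcp_rot: [-3.137, 0.53, -2.866]
contact_force: [1.4, -0.6, 0.9]
grip_width: 0.5
t 8.3 plate [151.3 101.4  -5.3] F [0.9 1.5 0.2] w 0.5
```

View pics/w10.png

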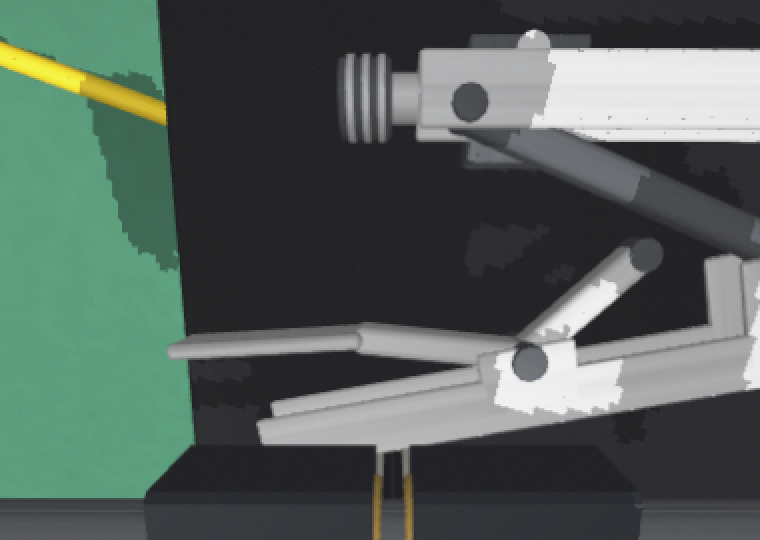

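```bash
python3 -m inch '[-0.1,-0.06,-0.06,0,0,0,-1, -0.2,-0.12,-0.13,0,0,0,-1, -0.3,-0.18,-0.2,0,0,0,-1, -0.4,-0.24,-0.26,0,0,0,-1, -0.5,-0.3,-0.32,0,0,0,-1]';python3 - <<'E'
from h import *
now()
import cv2
n=bot.capture('wrist')[:,:,::-1]
cv2.imwrite('pics/w11.png',cv2.resize(n[0:270,120:500],None,fx=2,fy=2,interpolation=3))
E
```

```text
time: 8.85
tool_pos: [676.4, -131.0, 100.9]
tcp_rot: [-3.138, 0.529, -2.866]
contact_force: [-0.3, -0.1, -0.6]
grip_width: 0.1
t 8.85 plate [152.4  93.5  -5.6] F [ 0.  -0.5 -0.3] w 0.1
```

View pics/w11.png

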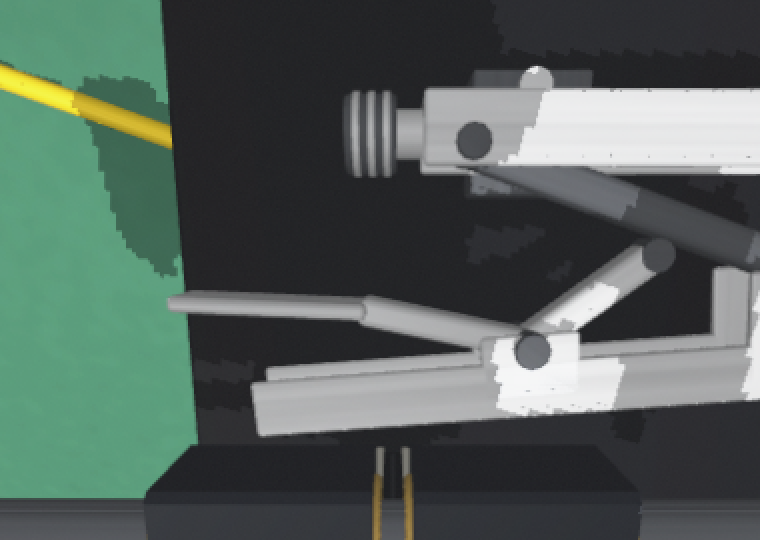

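```bash
python3 - <<'E'
from h import *
import cv2
c=bot.calibration('wrist')
for p in [(186,66,36),(186,85,36),(206,40,35),(146,8,37)]:print(p,proj('wrist',w(p),c).round(1))
now();print(rel((152,112,-6)),rel((152,112,70)),rel((205,15,70)))
E
```

```text
(186, 66, 36) [[249.7 199.3]]
(186, 85, 36) [[251.7 233.9]]
(206, 40, 35) [[207.  148.2]]
(146, 8, 37) [[328.6  78.7]]
t 8.9 plate [152.4  93.3  -5.7] F [-0.  -0.4 -0.3] w 0.5
(array([1.56, 0.48, 0.91]), array([0.1, 0.3, 0.1])) (array([-2.09, -0.55,  7.49]), array([0.1, 0.3, 0.1])) (array([-8.74, -7.93,  2.64]), array([0.1, 0.3, 0.1]))
```

```bash
python3 -m inch '[0.8,0.25,0.45,0,0,0,-1, 0.8,0.25,0.45,0,0,0,-1, -0.3,0,2.4,0,0.1,0,-1, -1.3,-0.3,4.5,0.1,0.2,0.1,-1, -2.8,-0.75,7.1,0.1,0.3,0.1,-1]';python3 - <<'E'
from h import *
now()
import cv2
im=bot.capture('wrist')[:,:,::-1]
cv2.imwrite('pics/w12.png',im)
print(rel((198,23,60)),rel((198,23,20)))
E
```

```text
time: 9.4
tool_pos: [647.5, -138.2, 171.4]
tcp_rot: [3.14, 0.522, -2.866]
contact_force: [0.1, -0.0, 0.4]
grip_width: 0.3
t 9.4 plate [151.5 102.9  70.3] F [0.  0.3 0.3] w 0.3
(array([-4.95, -6.05, -5.44]), array([ 0.1,  0.3, -0. ])) (array([-3.02, -5.51, -8.91]), array([ 0.1,  0.3, -0. ]))
```

View pics/w12.png

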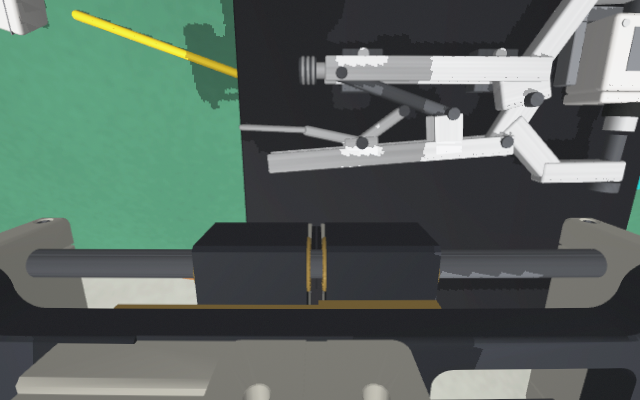

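```bash
python3 -m inch '[-1.7,-2,-1.8,0,0.1,0,-1, -3.4,-4,-3.6,0.1,0.2,0,-1, -5.2,-6.1,-5.6,0.1,0.3,0,-1, -5.2,-6.1,-5.6,0.1,0.3,0,-1, -5.2,-6.1,-5.6,0.1,0.3,0,-1]';python3 - <<'E'
from h import *
now()
import cv2
im=bot.capture('wrist')[:,:,::-1]
cv2.imwrite('pics/w13.png',im)
im=bot.capture('scene')[:,:,::-1]
cv2.imwrite('pics/s13.png',cv2.resize(im[160:280,220:380],(800,600),interpolation=3))
print(rel((198,22,30)),rel((198,22,-7)))
cs=bot.calibration('scene')
for p in [(206,41,35),(206,41,17),(198,22,86),(164,0,26)]:print(p,((proj('scene',w(p),cs)-[220,160])*5).round())
E
```

```text
time: 9.95
tool_pos: [595.7, -201.2, 120.7]
tcp_rot: [3.141, 0.523, -2.868]
contact_force: [0.3, -0.1, 0.0]
grip_width: 0.3
t 9.95 plate [198.1  19.6  59.9] F [ 0.2  0.2 -0.1] w 0.3
(array([ 1.54,  0.41, -2.57]), array([ 0.1,  0. , -0.1])) (array([ 3.32,  0.91, -5.77]), array([ 0.1,  0. , -0.1]))
(206, 41, 35) [[264. 202.]]
(206, 41, 17) [[256. 225.]]
(198, 22, 86) [[316. 134.]]
(164, 0, 26) [[352. 232.]]
```

View pics/w13.png

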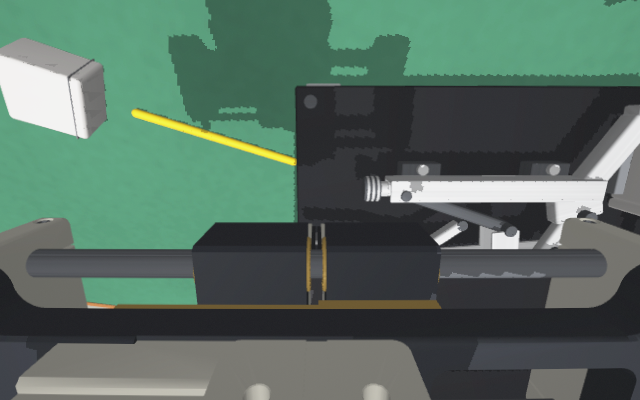

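View pics/s13.png

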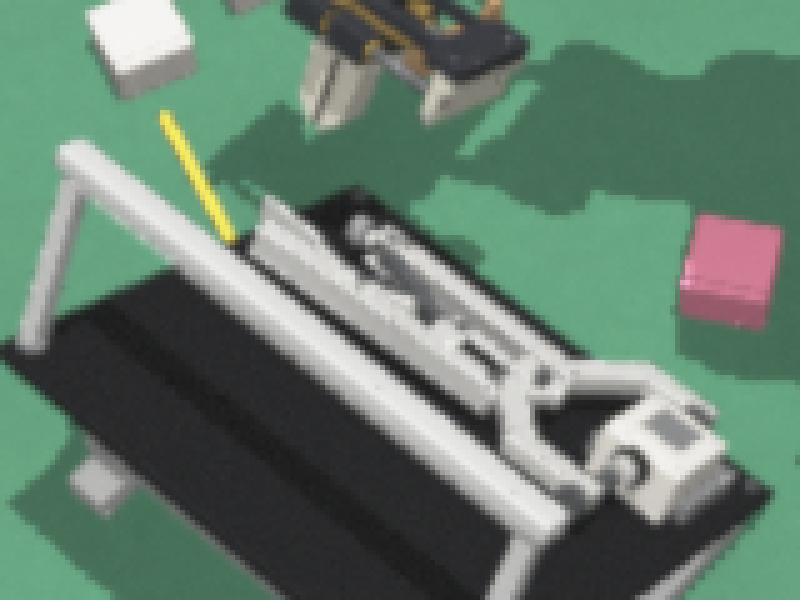

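```bash
python3 -m inch '[0.9,0.2,-1.6,0,0,0,-1, 1.8,0.4,-3.2,0,0,0,-1, 2.6,0.6,-4.6,0,0,0,-1, 3.1,0.8,-5.6,0.1,0,-0.1,-1, 3.2,0.85,-5.8,0.1,0,-0.1,-1]';python3 - <<'E'
from h import *
now()
import cv2
im=bot.capture('scene')[:,:,::-1]
cv2.imwrite('pics/s14.png',cv2.resize(im[180:250,235:315],(800,700),interpolation=3)[:600])
E
```

```text
time: 10.55
tool_pos: [628.8, -190.9, 62.4]
tcp_rot: [3.14, 0.523, -2.867]
contact_force: [0.4, 0.1, 0.1]
grip_width: 0.4
t 10.55 plate [197.2  20.5  -7.9] F [-0.   0.4 -0.1] w 0.4
```

View pics/s14.png

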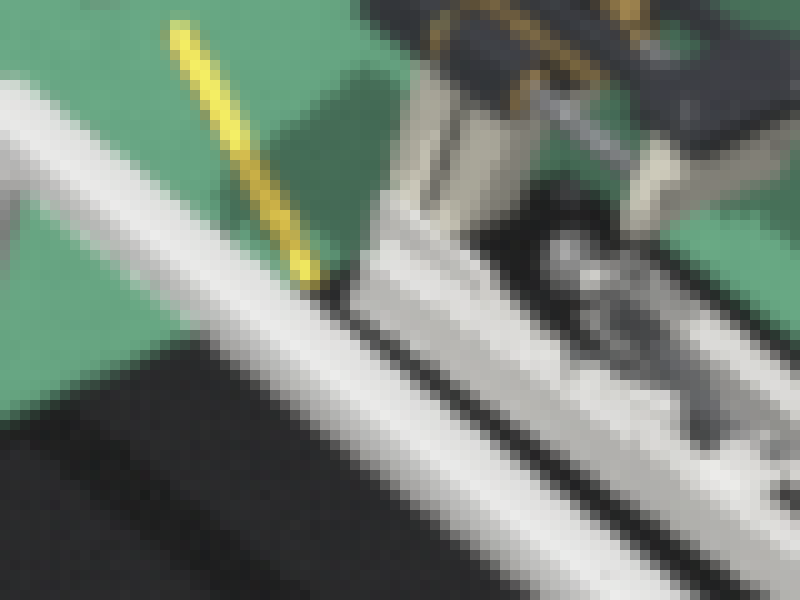

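```bash
for i in 1 2 3 4; do python3 -m inch '[0,0,0,0,0,0,-1, 0,0,0,0,0,0,-1, 0,0,0,0,0,0,-1, 0,0,0,0,0,0,-1, 0,0,0,0,0,0,-1]' >/dev/null; done; python3 - <<'E'
from h import *
now()
E
python3 -m inch '[0.17,0.05,0.1,0,0,0,-1, 0.33,0.1,0.2,0,0,0,-1, 0.5,0.14,0.3,0,0,0,-1, 0.66,0.19,0.4,0,0,0,-1, 0.83,0.24,0.5,0,0,0,-1]';python3 - <<'E'
from h import *
now()
import cv2
im=bot.capture('scene')[:,:,::-1]
cv2.imwrite('pics/s15.png',cv2.resize(im[180:250,235:315],(800,700),interpolation=3)[:600])
E
```

```text
t 12.6 plate [197.7  20.7  -7.3] F [ 0.4 -0.5  0.4] w 0.4
time: 13.1
tool_pos: [637.2, -189.0, 68.1]
tcp_rot: [3.141, 0.524, -2.867]
contact_force: [-0.8, -1.3, -0.6]
grip_width: 0.5
t 13.1 plate [197.6  30.8  -7.3] F [ 1.1 -1.3  0.1] w 0.5
```

View pics/s15.png

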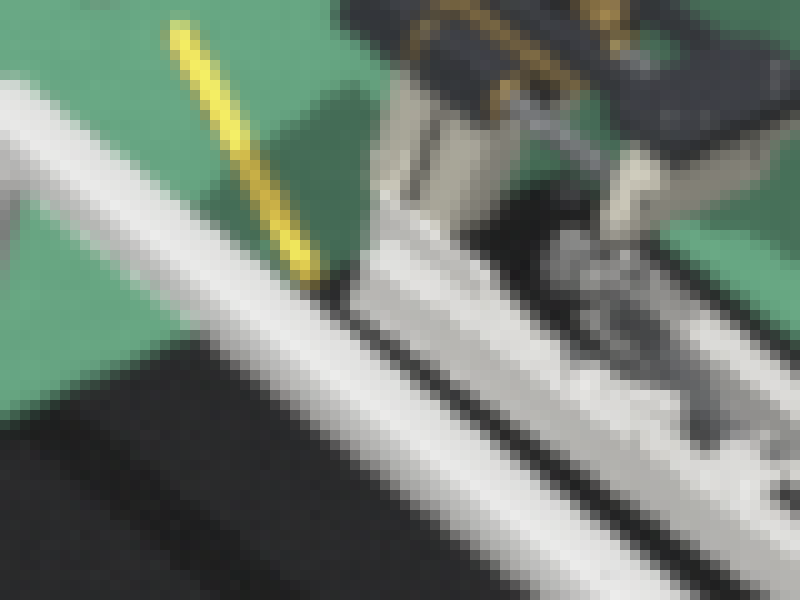

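```bash
python3 -m inch '[0.2,0.06,0.12,0,0,0,-1, 0.4,0.12,0.24,0,0,0,-1, 0.6,0.17,0.36,0,0,0,-1, 0.8,0.23,0.48,0,0,0,-1, 1.0,0.28,0.6,0,0,0,-1]';python3 - <<'E'
from h import *
now()
import cv2
im=bot.capture('scene')[:,:,::-1]
cv2.imwrite('pics/s16.png',cv2.resize(im[170:260,230:350],(800,600),interpolation=3)[:600])
E
```

```text
time: 13.65
tool_pos: [647.6, -186.5, 74.4]
tcp_rot: [3.141, 0.524, -2.867]
contact_force: [-0.9, -2.8, -0.9]
grip_width: 0.5
t 13.65 plate [198.   43.2  -7.2] F [ 2.5 -1.9 -0. ] w 0.5
```

View pics/s16.png

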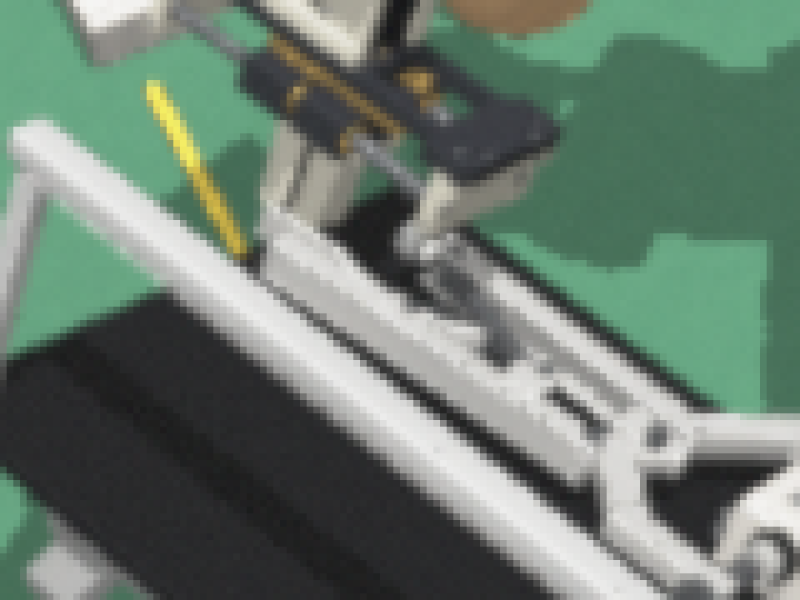

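```bash
python3 -m inch '[0.2,0.06,0.12,0,0,0,-1, 0.4,0.12,0.24,0,0,0,-1, 0.6,0.17,0.36,0,0,0,-1, 0.7,0.2,0.42,0,0,0,-1, 0.8,0.22,0.48,0,0,0,-1]';python3 - <<'E'
from h import *
now()
import cv2
im=bot.capture('scene')[:,:,::-1]
cv2.imwrite('pics/s17.png',cv2.resize(im[170:260,230:350],(800,600),interpolation=3)[:600])
im=bot.capture('wrist')[:,:,::-1]
cv2.imwrite('pics/w17.png',im)
E
```

```text
time: 14.2
tool_pos: [656.1, -183.8, 79.6]
tcp_rot: [3.141, 0.524, -2.867]
contact_force: [-1.7, -0.6, -1.9]
grip_width: 0.4
t 14.2 plate [197.8  53.4  -7.2] F [ 0.2 -2.5 -0.8] w 0.4
```

View pics/s17.png

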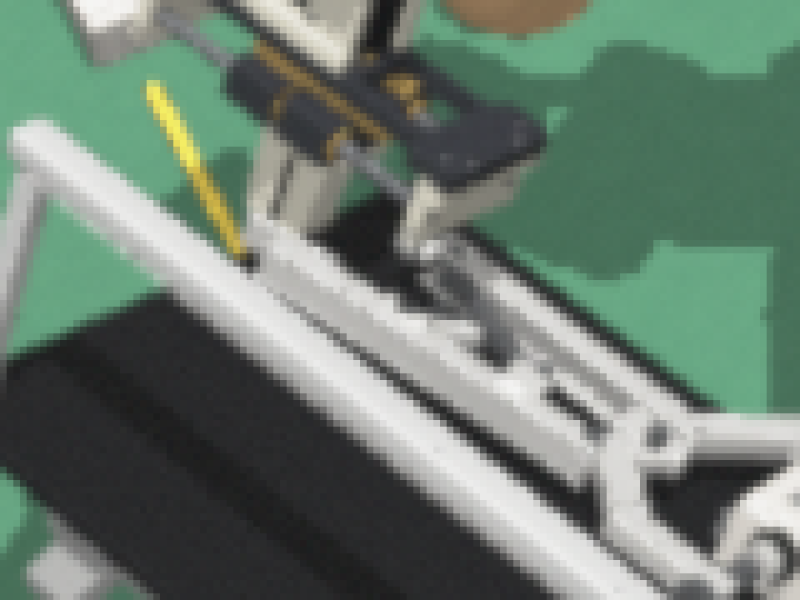

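View pics/w17.png

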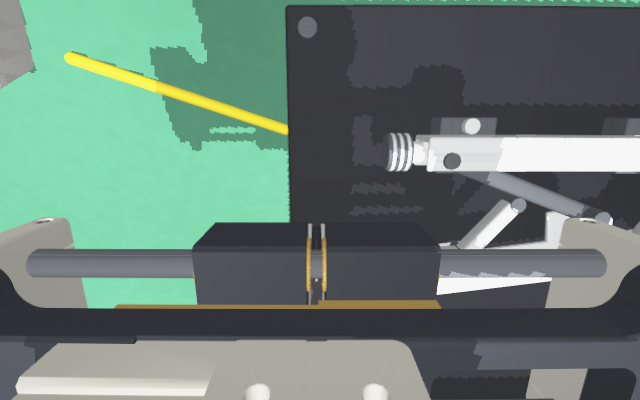

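```bash
python3 -m inch '[0.25,0.07,0.15,0,0,0,-1, 0.5,0.14,0.3,0,0,0,-1, 0.75,0.21,0.45,0,0,0,-1, 1.0,0.28,0.6,0,0,0,-1, 1.25,0.35,0.75,0,0,0,-1]';python3 - <<'E'
from h import *
now()
import cv2
im=bot.capture('scene')[:,:,::-1]
cv2.imwrite('pics/s18.png',cv2.resize(im[170:260,230:350],(800,600),interpolation=3)[:600])
E
```

```text
time: 14.8
tool_pos: [669.0, -180.3, 87.4]
tcp_rot: [3.141, 0.525, -2.866]
contact_force: [0.4, -0.2, 0.1]
grip_width: 0.7
t 14.8 plate [197.8  69.   -7.1] F [ 0.3  0.3 -0.1] w 0.7
```

View pics/s18.png

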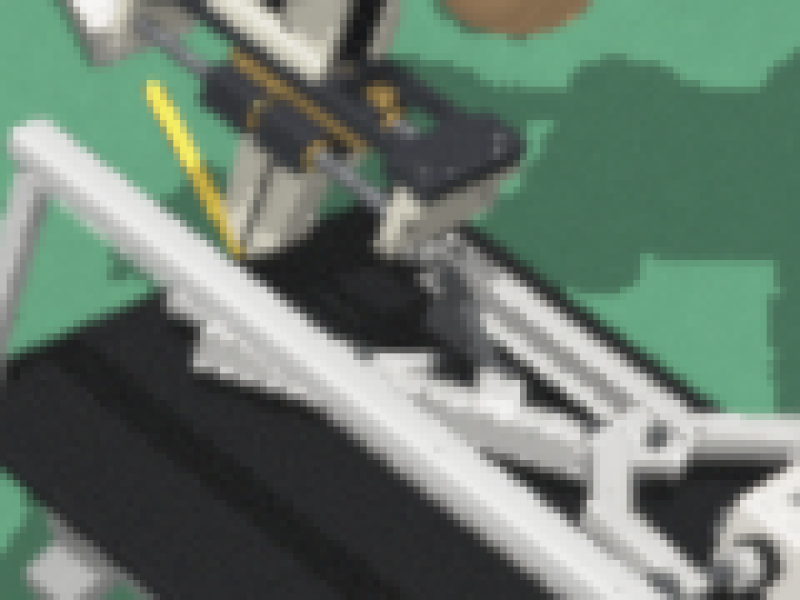

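```bash
python3 -m inch '[-0.8,-0.2,-0.1,0,0,0,-1, -2.5,-0.6,2.5,0,0,0,-1, -4.3,-1.1,5.5,0,0,0,-1, -6.0,-1.6,8.5,0,0,0,-1, -8,-2,11.5,0,0,0,-1]'; python3 -m inch '[-3,0,2,0,0,0,-1, -6,0,4,0,0,0,-1, -9,0,6,0,0,0,-1, -9,0,6,0,0,0,-1, -9,0,6,0,0,0,-1]';python3 - <<'E'
from h import *
now()
import cv2
im=bot.capture('scene')[:,:,::-1]
cv2.imwrite('pics/s19.png',cv2.resize(im[170:320,210:390],(720,600),interpolation=3))
cv2.imwrite('pics/s19f.png',im)
im=bot.capture('wrist')[:,:,::-1]
cv2.imwrite('pics/w19.png',im)
E
```

```text
time: 15.35
tool_pos: [588.1, -200.4, 203.5]
tcp_rot: [-3.142, 0.525, -2.866]
contact_force: [0.9, -0.4, 1.0]
grip_width: 0.7
time: 15.85
tool_pos: [497.7, -200.8, 263.9]
tcp_rot: [-3.14, 0.526, -2.867]
contact_force: [1.2, 0.0, -0.0]
grip_width: 0.1
t 15.85 plate [171.1   9.6 231. ] F [ 0.3  1.  -0.6] w 0.1
```

View pics/s19.png

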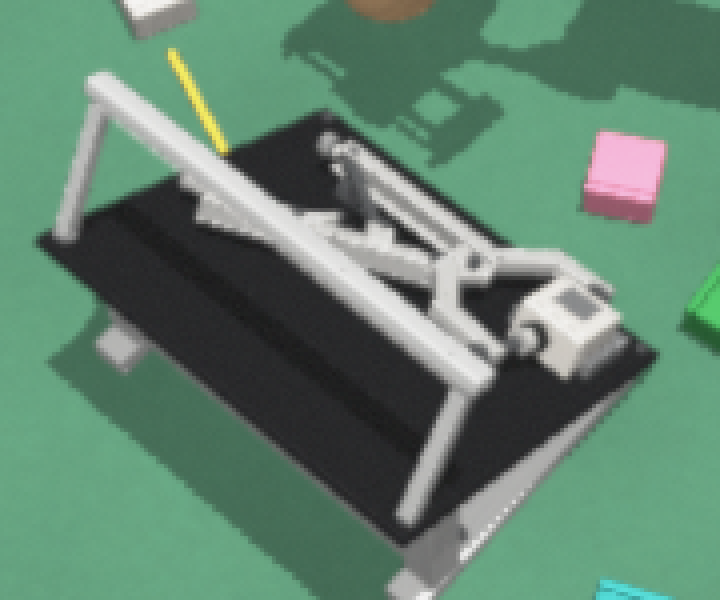

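View pics/w19.png

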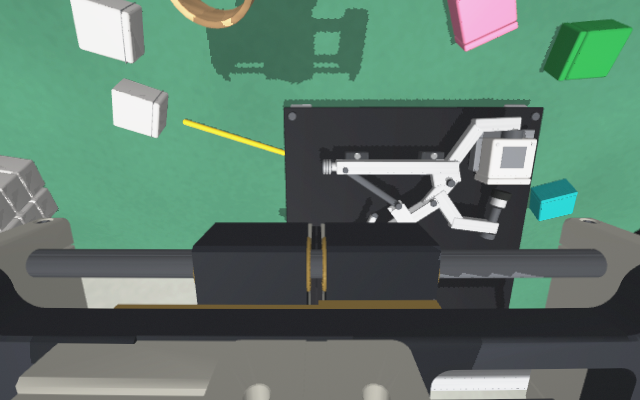

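View pics/s19f.png

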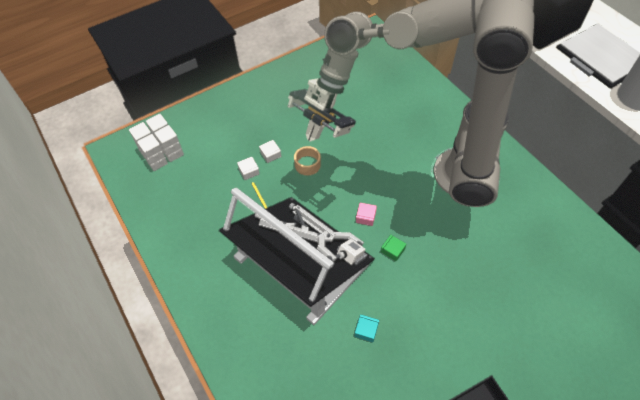

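```bash
python3 - <<'E'
import cv2,numpy as np
a=cv2.imread('pics/w1.png')[20:140,480:600];b=cv2.imread('pics/w19.png')[110:200,465:555]
cv2.imwrite('pics/cap.png',np.hstack([cv2.resize(x,(390,390),interpolation=3) for x in(a,b)]))
E
```

```text
(no output)
```

View pics/cap.png

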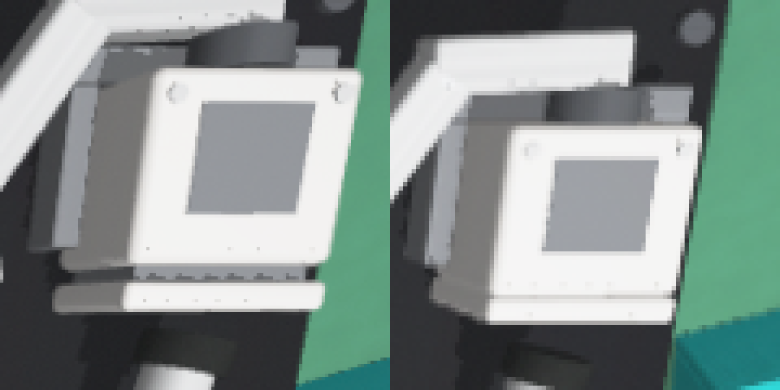

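The left half shows the cap at the start, with a clear gap. The right half shows it now, closed down onto the housing. The housing has not moved, so I am handing the job in.

```bash
python3 -c "
from plant import bot
print(bot.close_job())"
```

```text
the job is handed in; nothing more can be done
None
```

The clamp was locked with the cap home, then released, and the job is handed in at about 16 s; no verdict was given.

- **Locking:** I pushed the moving handle down the slope with the shut fingers, at up to about 8 N. It snapped over centre at about 8.8 s and stayed locked with the fingers clear until I touched the lever at about 13.1 s.
- **Release:** I pushed the lever tail up the slope from below. The handle did not spring clear at once: after about 20 mm of travel it had only started to move. It came fully open during the next push, and I then backed the arm away.

**Last checks:**
- **Clamp:** the scene picture shows it fully open, matching the first picture.
- **Cap and housing:** the start gap is gone in the wrist picture, and the housing sits in its nest.
- **Bench items:** the tape roll, pencil and finished housings look undisturbed.
- **Arm:** the contact force was about 1 N, close to its usual noise, with the arm in free air.
- **Not measured:** I could not read the lever angle or the exact cap height, so those rest on the pictures.

**Disagreements:**
- **Fingertips:** they appeared to end about 25 mm short of the reported TCP. My first pass therefore went over the handle without touching it, and I corrected by going lower.
- **Plate position:** the wrist camera put the plate about 3–4 mm off from the fit to the two fixed cameras. I worked by contact force instead.

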